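# Complete the pinwheel layer and hold the order board level

### The job

Set the two loose cartons flat inside the two empty red outlines of the order board, so that the four cartons make the full pinwheel layer, and let go of them. Then take the board by the red grip on its centre post, lift it straight up until it is about 10 cm above its wooden riser, and finish while still holding it there, level and steady, with all four cartons in their outlines. Do not tip the board on the way, and leave the drill, the padlock and the screwdriver where they lie.

Things in the scene. Friction and masses are not known exactly. Their poses are not given: they have to be found in the camera images.
- board: loose plywood board 200 x 200 mm with battens, upper face 24 mm above its underside; 300 g, 820 g loaded. Dark post at its centre, 22 (x) x 16 (y) mm, with a red grip on top, 36 (x) x 16 (y) mm, 102 to 128 mm above the underside: pinch it across y from above. Red outlines in a pinwheel round the post. Starts on the riser, yaw within 50 degrees. Origin: centre of its underside; z up.
- slot0 (a point): centre of a painted red outline (108 x 68 mm outside) on the upper face of the board, at the height where a carton's underside rests; axes as the board's. Its long side runs along the board's x axis. Already filled by loaded_a.
- slot1 (a point): centre of a painted red outline (108 x 68 mm outside) on the upper face of the board, at the height where a carton's underside rests; axes as the board's. Its long side runs along the board's y axis. Empty at the start: for either loose carton, either way round. At board x +55, y +35 mm.
- slot2 (a point): centre of a painted red outline (108 x 68 mm outside) on the upper face of the board, at the height where a carton's underside rests; axes as the board's. Its long side runs along the board's x axis. Already filled by loaded_b.
- slot3 (a point): centre of a painted red outline (108 x 68 mm outside) on the upper face of the board, at the height where a carton's underside rests; axes as the board's. Its long side runs along the board's y axis. Empty at the start: for either loose carton, either way round. At board x -55, y -35 mm. Neighbouring cartons stand about 8 mm apart when centred.
- carton_a: cardboard carton, 102 (x) x 62 (y) x 35 (z) mm, with a stiff blue grip fin on top: 50 (x) x 16 (y) mm, centred, 35 to 63 mm above the underside, to be pinched across y. About 130 g. White band with red stripe round the +x end. Origin: centre of the underside; x along its length, z up. Starts loose on the bench.
- carton_b: cardboard carton, 102 (x) x 62 (y) x 35 (z) mm, with a stiff blue grip fin on top: 50 (x) x 16 (y) mm, centred, 35 to 63 mm above the underside, to be pinched across y. About 130 g. White band with red stripe round the +x end. Origin: centre of the underside; x along its length, z up. Starts loose on the bench; same as carton_a and interchangeable with it.
- loaded_a: cardboard carton, 102 (x) x 62 (y) x 35 (z) mm, with a stiff blue grip fin on top: 50 (x) x 16 (y) mm, centred, 35 to 63 mm above the underside, to be pinched across y. About 130 g. White band with red stripe round the +x end. Origin: centre of the underside; x along its length, z up. Already on the board in slot0.
- loaded_b: cardboard carton, 102 (x) x 62 (y) x 35 (z) mm, with a stiff blue grip fin on top: 50 (x) x 16 (y) mm, centred, 35 to 63 mm above the underside, to be pinched across y. About 130 g. White band with red stripe round the +x end. Origin: centre of the underside; x along its length, z up. Already on the board in slot2.
- riser: fixed wooden slab 230 x 230 x 30 mm on the bench that carries the board. Origin: centre of its underside, on the bench; its upper face is 30 mm higher.
- drill: bystander: red and black cordless drill lying on its side, about 245 mm long, 62 mm thick, with a battery foot 160 mm to its +y side. Origin on the bench under the motor housing; x towards the bit.
- padlock: bystander: brass padlock lying flat, body 45 x 50 x 24 mm, steel shackle to 64 mm from the origin towards +y. Origin: centre of the body's underside.
- screwdriver: bystander: screwdriver lying on the bench, under 250 mm long, less than 40 mm high. Origin: under its middle; x towards the tip.
Things that resemble listed ones, but are neither listed nor needed, are in the scene too. What is shaped like the carton_a but purple is not meant. Leave any purple look-alike of the carton_b alone.

How it is judged:
On the way:
1. all four cartons lie flat in the pinwheel outlines, let go, with the board still on the riser (horizontal distance between loaded_a and slot0 below 0.01 m and angle between the x axis of each of loaded_a, loaded_b and the x axis of board, either way round below 0.12 rad and z of loaded_a in the frame of slot0 between -0.005 and 0.005 m and horizontal distance between loaded_b and slot2 below 0.01 m and z of loaded_b in the frame of slot2 between -0.005 and 0.005 m and ((horizontal distance between carton_a and slot1 below 0.01 m and angle between the x axis of each of carton_a, carton_b and the y axis of board, either way round below 0.12 rad and z of carton_a in the frame of slot1 between -0.005 and 0.005 m and horizontal distance between carton_b and slot3 below 0.01 m and z of carton_b in the frame of slot3 between -0.005 and 0.005 m) or (horizontal distance between carton_a and slot3 below 0.01 m and angle between the x axis of each of carton_a, carton_b and the y axis of board, either way round below 0.12 rad and z of carton_a in the frame of slot3 between -0.005 and 0.005 m and horizontal distance between carton_b and slot1 below 0.01 m and z of carton_b in the frame of slot1 between -0.005 and 0.005 m)) and contact force between the fingers and carton_a below 0.5 N and contact force between the fingers and carton_b below 0.5 N and contact force between the fingers and loaded_a below 0.5 N and contact force between the fingers and loaded_b below 0.5 N and z of board in the frame of riser below 0.035 m), for 0.2 s.
At the end, for the whole second after the job is handed in: Board held by the fingers alone, 60 to 150 mm above the riser top and within 60 mm of over its centre, level to 0.07 rad, still (20 mm/s, 0.1 rad/s); all four cartons flat on it (5 mm), let go, within 10 mm and 0.12 rad of their outlines (horizontal distance between loaded_a and slot0 below 0.01 m and angle between the x axis of each of loaded_a, loaded_b and the x axis of board, either way round below 0.12 rad and z of loaded_a in the frame of slot0 between -0.005 and 0.005 m and horizontal distance between loaded_b and slot2 below 0.01 m and z of loaded_b in the frame of slot2 between -0.005 and 0.005 m and ((horizontal distance between carton_a and slot1 below 0.01 m and angle between the x axis of each of carton_a, carton_b and the y axis of board, either way round below 0.12 rad and z of carton_a in the frame of slot1 between -0.005 and 0.005 m and horizontal distance between carton_b and slot3 below 0.01 m and z of carton_b in the frame of slot3 between -0.005 and 0.005 m) or (horizontal distance between carton_a and slot3 below 0.01 m and angle between the x axis of each of carton_a, carton_b and the y axis of board, either way round below 0.12 rad and z of carton_a in the frame of slot3 between -0.005 and 0.005 m and horizontal distance between carton_b and slot1 below 0.01 m and z of carton_b in the frame of slot1 between -0.005 and 0.005 m)) and contact force between the fingers and carton_a below 0.5 N and contact force between the fingers and carton_b below 0.5 N and contact force between the fingers and loaded_a below 0.5 N and contact force between the fingers and loaded_b below 0.5 N and z of board in the frame of riser between 0.09 and 0.18 m and angle between board's own z axis and vertical below 0.07 rad and horizontal distance between board and riser below 0.06 m and linear speed of board below 0.02 m/s and angular speed of board below 0.1 rad/s and contact force between the fingers and board above 3 N and contact force between board and riser below 0.2 N); the arm keeps its last pose, push and grip.
It fails at once if the board is tipped by more than 0.25 rad (angle between board's own z axis and vertical above 0.25 rad).
It fails at once if the drill is moved by more than 20 mm (distance of drill from where it was at the start of the episode above 0.02 m).
It fails at once if the padlock is moved by more than 20 mm (distance of padlock from where it was at the start of the episode above 0.02 m).
It fails at once if the screwdriver is moved by more than 20 mm (distance of screwdriver from where it was at the start of the episode above 0.02 m).
It also fails if it takes over 72 s, if anything falls off the work surface, if the arm or the gripper's body presses on something with over 40 N, if the wrist force passes 120 N, or if a joint passes its speed limit or range.

### The arm

A 7-joint arm with a two-finger parallel gripper is mounted at the origin on the work surface. World frame = base frame: x ahead of the robot, y to its left, z up, the work surface at z = 0. Lengths are in m, angles in rad, forces in N, time in s.
With the tool pointing down it reaches from about 0.425 to 0.925 m from the base axis. Payload 6.8 kg.
Tool frame: the origin (TCP) lies at the very end of the fingers, on their centre line; the grasp point (between the pads) lies 19 mm behind it; z points along the fingers, y is the line along which they close (so a half turn about z gives the same grasp; the last joint's range is limited). The gripper opens to 85 mm and grips with 20 to 120 N. Pads are 22 mm wide; open, the fingers measure 114 mm over their backs; the gripper's body (76 mm by 85 mm) begins 54 mm behind the grasp point. The pads swing forward as they close: fully open they stand 13 mm farther back than shut.
Start: joints at [1.144, 0.477, 0.022, 1.555, -0.011, 1.109, -0.083], TCP at [0.212, -0.641, 0.203] pointing down, gripper open.
Joint ranges: [-2.96, 2.96], [-0.34, 2.1], [-1.41, 1.46], [0.24, 2.44], [-1.37, 4.51], [0.17, 1.92], [-2.96, 2.96]. Speed limits (rad/s): [2.39, 2.39, 3.14, 3.14, 3.14, 3.14, 3.14].

### API

Orientations are given as a unit quaternion [w, x, y, z].
In Python, from station import bot gives the robot as it stands. The module is installed in compiled form; this text tells all that it offers.
- The arm moves only by the shell command python3 -m jog 'ROWS' [OPENING] [FORCE]. ROWS is JSON, a list of rows, each a list of 4 numbers: the shift along the tool's x, y, z in cm, then the turn about the tool's z in rad. In form: [[x, y, z, spin], ...]. A call has 1 to 20 rows; each row is the pose to reach, as a shift and turn from the pose commanded when the call began, along the tool's axes at that moment; what a row does not reach only later rows make up. A row lasts 1/12 s, in which the tool goes at most 41.7 mm and 7.16 degrees, less where a joint would pass 70% of its speed; a pose out of reach is approached as far as the arm can. A call with a gripper value outside its range is refused whole. OPENING is the closure, from -1 (fully open) to 1 (shut), set as the call begins (- or left out, the last holds). The fingers move at their own pace and stop on an object; FORCE is the grip in N (left out, the last holds). Time passes only in rows, so rows that repeat a pose let the fingers close. It gives the time, the measured TCP pose, the force, the opening and the grip force at its end, in the units of the state.
- bot.get_obs(): the state, without advancing time (a new reading comes with each control period).
- bot.read_camera(name): name is "scene" or "top"; returns a dict with "pixels" (400x640x3 uint8, red, green, blue), "depth" (400x640 float32, m along the optical axis (not along the pixel's ray), 0 where there is no reading), "fovy" (degrees; the focal length in pixels is half the picture's height over the tangent of half this angle, whatever the lens; pixels are square), "cx", "cy" (the principal point, pixels), "pose" (4x4, takes a point from camera to world coordinates). Camera axes: x right, y down, z forward; pixel columns grow to the right and rows downward; lengths in m; the calibration is good to about 2 mm. A picture is of the moment at which its call begins.
- bot.hand_in(): hands the job in; it is judged then, once.
The state is a dict: "t": time; "q": joint angles; "joint_vel": joint speeds; "joint_torque": joint torques, N m; "eef_pos": TCP position; "tool_rot": TCP orientation; "contact_force": force on the tool from outside, world axes, zero at the start; "torque": the same for the moment, N m; "gripper_width": opening from 0.0 (shut) to 1.0 (fully open); "grasp_force": force on a finger pad.
Only numpy, scipy, OpenCV 4.12 (cv2) and the standard library are available. Lean on these libraries where they do the work, as an engineer would, in place of code of your own. Each camera call takes 0.05 s, during which the arm holds its last target. There are 200 camera calls.

## Working session

There is one attempt and no reset: what is moved stays moved. The work goes in short steps, Python scripts to look and compute and a shell command to move; the robot and the scene stay as the last step left them, time stands still between calls to the robot, and variables do not carry over. Pictures are saved under pics/ and viewed, at most 10 in all, crops included, and the job is handed in when it is done.

```bash
mkdir -p pics; cat > h.py <<'E'
import numpy as np, cv2
from station import bot
def cam(n):
    c=bot.read_camera(n); c['f']=200/np.tan(np.radians(c['fovy'])/2); c['pose']=np.array(c['pose']); return c
def ray(c,u,v,z):
    d=c['pose'][:3,:3]@np.array([(u-c['cx'])/c['f'],(v-c['cy'])/c['f'],1]); o=c['pose'][:3,3]
    return o+d*(z-o[2])/d[2]
def cloud(c):
    v,u=np.mgrid[0:400,0:640]; d=c['depth']
    p=np.stack([(u-c['cx'])/c['f']*d,(v-c['cy'])/c['f']*d,d],-1)
    return p@c['pose'][:3,:3].T+c['pose'][:3,3]
def save(c,n): cv2.imwrite('pics/'+n,c['pixels'][:,:,::-1])
E
python3 - <<'E'
from h import *
for n in('scene','top'):
    c=cam(n); save(c,n+'0.png'); np.save(n+'.npy',c,allow_pickle=True); print(n,c['fovy'],c['cx'],c['cy'],c['pose'].round(3).tolist(),(c['depth']>0).mean())
o=bot.get_obs(); print({k:np.round(v,3).tolist() for k,v in o.items()})
E
```

```text
scene 53.828250683144184 314.4545766647912 194.94548045535194 [[0.809, 0.493, -0.32, 1.014], [0.587, -0.692, 0.421, -0.507], [-0.014, -0.528, -0.849, 1.189], [0.0, 0.0, 0.0, 1.0]] 0.99614453125
top 49.03631363692416 323.70188670059963 191.0322351372087 [[0.014, -0.997, 0.074, 0.484], [-1.0, -0.016, -0.021, 0.044], [0.022, -0.073, -0.997, 1.208], [0.0, 0.0, 0.0, 1.0]] 0.9960078125
{'t': 0.1, 'q': [1.144, 0.478, 0.022, 1.556, -0.012, 1.109, -0.083], 'joint_vel': [-0.001, -0.0, 0.001, -0.001, -0.001, -0.001, -0.001], 'joint_torque': [0.005, -59.776, 1.614, -28.196, 0.013, 0.005, -0.0], 'eef_pos': [0.211, -0.64, 0.202], 'tool_rot': [-0.001, 0.987, 0.159, -0.0], 'contact_force': [-0.194, -0.461, 0.418], 'torque': [0.041, -0.013, -0.012], 'grasp_force': 0.0, 'gripper_width': 1.0}
```

View pics/scene0.png

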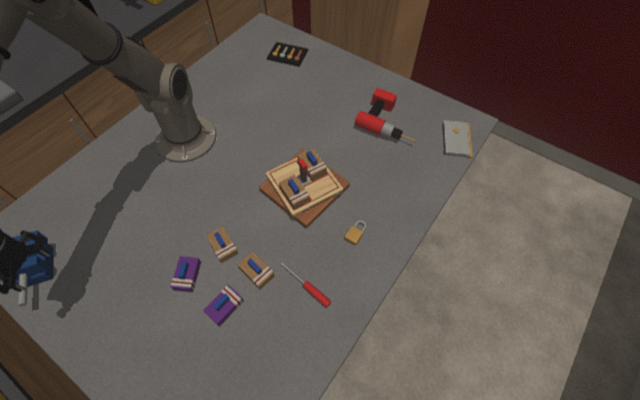

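View pics/top0.png

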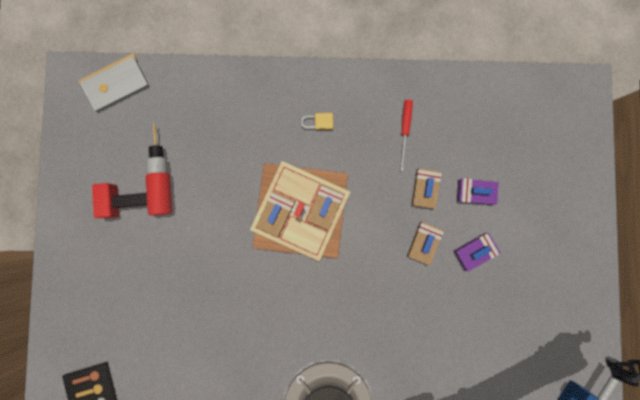

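Top view: the brown cartons are at (428,189) and (426,244). Look-alikes are the purple cartons at (478,191) and (477,252), plus the two cartons already loaded at (274,214) and (325,205). I choose the two brown loose ones. The board is at (300,210), grip at about (299,210), padlock (318,121), screwdriver (405,130), drill (150,190).

```bash
cat >> h.py <<'E'
def blobs(c,lo,hi,amin=25):
    hsv=cv2.cvtColor(c['pixels'],cv2.COLOR_RGB2HSV); m=cv2.inRange(hsv,np.array(lo),np.array(hi))
    n,l,s,ce=cv2.connectedComponentsWithStats(m)
    return [(l==i,ce[i],s[i,4]) for i in range(1,n) if s[i,4]>=amin]
def tri(c1,p1,c2,p2):
    A=[];b=[]
    for c,p in((c1,p1),(c2,p2)):
        d=c['pose'][:3,:3]@np.array([(p[0]-c['cx'])/c['f'],(p[1]-c['cy'])/c['f'],1]); d/=np.linalg.norm(d)
        P=np.eye(3)-np.outer(d,d); A.append(P); b.append(P@c['pose'][:3,3])
    x=np.linalg.lstsq(np.vstack(A),np.hstack(b),rcond=None)[0]; return x
def rect(P):
    r=cv2.minAreaRect((P[:,:2]*1000).astype(np.float32)); (cx,cy),(w,h),a=r
    if w<h: a+=90; w,h=h,w
    return np.round([cx,cy,w,h,(a+90)%180-90],1)
BLUE=((105,130,50),(130,255,255))
E
python3 - <<'E'
from h import *
C={n:np.load(n+'.npy',allow_pickle=True).item() for n in('scene','top')}
for n,c in C.items():
    P=cloud(c); print(n)
    for m,ce,a in blobs(c,*BLUE):
        q=P[m]; zt=np.percentile(q[:,2],90)
        t=q[q[:,2]>zt-.006]; print(ce.round(1),a,'ztop',zt.round(4),rect(t),'mean',t.mean(0).round(4))
    for m,ce,a in blobs(c,(0,150,60),(8,255,255),10)+blobs(c,(172,150,60),(180,255,255),10):
        q=P[m]; print('red',ce.round(1),a,q.mean(0).round(3),np.percentile(q[:,2],[5,95]).round(3))
# brown carton tops / board
c=C['top'];P=cloud(c)
for box in((408,165,448,215),(408,218,448,270),(248,158,352,264)):
    u0,v0,u1,v1=box;q=P[v0:v1,u0:u1].reshape(-1,3)
    print(box,np.histogram(q[:,2],bins=np.arange(-.005,.2,.005)))
    if u0>400: print('body',rect(q[(q[:,2]>.025)&(q[:,2]<.045)]))
    else: print('riser+',rect(q[q[:,2]>.02]),'board',rect(q[(q[:,2]>.045)]))
im=c['pixels'][:,:,::-1]
k=np.hstack([cv2.resize(im[155:265,245:355],(440,440),interpolation=cv2.INTER_CUBIC),cv2.resize(im[165:275,405:495],(360,440),interpolation=cv2.INTER_CUBIC)])
cv2.imwrite('pics/crop.png',k)
E
```

```text
scene
[311.4 156.7] 39 ztop 0.1199 [ 761.5 -170.8  841.3   23.   -51.5] mean [0.5276 0.123  0.1481]
[293.1 185. ] 45 ztop 0.12 [531.2  14.8  45.2  11.4 -22.8] mean [0.5322 0.0143 0.1174]
[219.2 239. ] 51 ztop 0.0666 [ 716.  -377.2  651.    11.   -23.6] mean [ 0.453  -0.262   0.0895]
[ 29.1 242.5] 32 ztop 0.3054 [ 600.1 -554.5  834.1    5.5    6.2] mean [ 0.3288 -0.5837  0.457 ]
[ 30.4 261.8] 197 ztop 0.1114 [ 527.2 -567.1  980.7   49.4    9.9] mean [ 0.0748 -0.6461  0.1275]
[254.  265.5] 64 ztop 0.0652 [ 587.1 -259.7   45.8   11.3   -8.8] mean [ 0.5865 -0.2598  0.0628]
[181.8 269.4] 74 ztop 0.0662 [ 418.9 -395.5   43.8   13.8  -61.2] mean [ 0.4187 -0.396   0.0634]
[ 36.4 274.2] 92 ztop 0.0752 [  65.6 -658.7   18.1    5.1   57.9] mean [ 0.0648 -0.6603  0.0788]
[220.5 301.2] 81 ztop 0.0644 [ 580.8 -399.5   44.4   14.7   88.9] mean [ 0.5807 -0.3999  0.0628]
red [384.4  98. ] 289 [0.549 0.581 0.059] [0.016 0.066]
red [369.3 121.6] 394 [0.563 0.446 0.051] [0.03  0.064]
red [302.3 163.9] 70 [0.522 0.079 0.153] [0.14  0.161]
red [316.5 293.6] 232 [ 0.787 -0.211  0.028] [0.016 0.028]
top
[42
[... 2081 characters left out ...]
  174,    1,    0,    4,  587, 1048,   61,    0,   39,
       1718, 1849,   76,    4,    4,    7,   12,  750,  901,   25,    4,
          4,   21,  203,   37,    1,    1,    3,    0,    1,    3,   77,
         23,    0,    0,    0,    0,    0,    0]), array([-0.005,  0.   ,  0.005,  0.01 ,  0.015,  0.02 ,  0.025,  0.03 ,
        0.035,  0.04 ,  0.045,  0.05 ,  0.055,  0.06 ,  0.065,  0.07 ,
        0.075,  0.08 ,  0.085,  0.09 ,  0.095,  0.1  ,  0.105,  0.11 ,
        0.115,  0.12 ,  0.125,  0.13 ,  0.135,  0.14 ,  0.145,  0.15 ,
        0.155,  0.16 ,  0.165,  0.17 ,  0.175,  0.18 ,  0.185,  0.19 ,
        0.195]))
riser+ [515.7  81.9 241.5 239.8  -8.8] board [516.2  82.2 200.4 200.1  66.6]
```

View pics/crop.png

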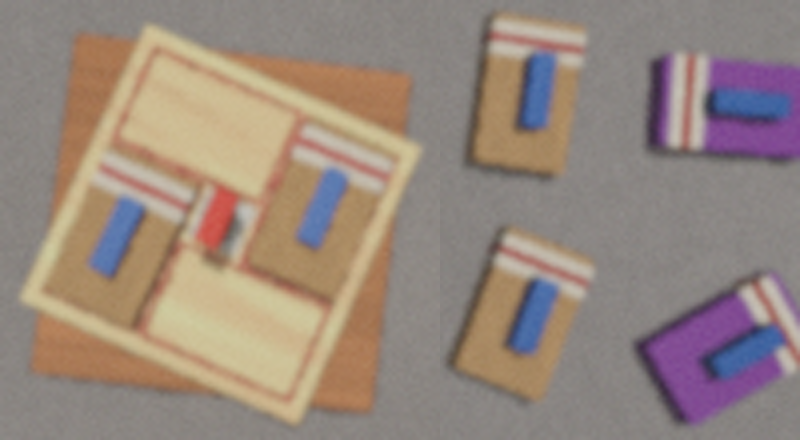

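The crop shows the two brown cartons at full-picture pixels (428,189) and (426,244), with blue fins and white/red bands. The purple ones to the right are excluded. The empty outlines are the upper-left and lower-right ones on the board, at about (297,184) and (305,238).

```bash
cat >> h.py <<'E'
def ang(o):
    w,x,y,z=o['tool_rot']; return np.degrees(2*np.arctan2(y,x))
def go(x,y,z,a):
    o=bot.get_obs(); p=np.array(o['eef_pos'])*1000; t=np.radians(ang(o)); d=np.array([x,y,z])-p
    s=np.radians((ang(o)-a+180)%360-180)
    print('tcp',p.round(1),'ang',round(np.degrees(t),1),'q7',round(o['q'][6],2),'-> row',np.round([(d[0]*np.cos(t)+d[1]*np.sin(t))/10,(d[0]*np.sin(t)-d[1]*np.cos(t))/10,-d[2]/10,s],3))
E
python3 - <<'E'
from h import *
C={n:np.load(n+'.npy',allow_pickle=True).item() for n in('scene','top')}
for n,a,b in(('far',(428.8,187.5),(254,265.5)),('near',(427.7,243.6),(219.2,239)),('grip',(299.3,209.1),(302.3,163.9))): print(n,tri(C['top'],a,C['scene'],b).round(4))
for n,c in C.items():
    P=cloud(c).reshape(-1,3)
    for nm,x0,x1,y0,y1,z0,z1 in(('far',.52,.65,-.33,-.2,.028,.045),('near',.37,.5,-.33,-.19,.028,.045),('board',.36,.68,-.07,.24,.047,.062),('lA',.45,.66,-.07,.24,.08,.096)):
        q=P[(P[:,0]>x0)&(P[:,0]<x1)&(P[:,1]>y0)&(P[:,1]<y1)&(P[:,2]>z0)&(P[:,2]<z1)]; print(n,nm,rect(q),'z',np.median(q[:,2]).round(4))
go(584,-259,120,-8.4)
E
```

```text
far [ 0.5841 -0.2586  0.0522]
near [ 0.4357 -0.2551  0.0528]
grip [0.5187 0.0812 0.1478]
scene far [ 585.9 -257.   103.5   63.2   -8.6] z 0.035
scene near [ 437.9 -253.9  104.3   61.9  -21.4] z 0.0352
scene board [519.8  83.  204.  200.7 -23.4] z 0.0541
scene lA [520.4  83.8 232.6 115.2 -81.6] z 0.089
top far [ 582.8 -258.6  102.5   63.7   -8.3] z 0.036
top near [ 434.5 -255.3  102.    64.2  -21.4] z 0.0363
top board [516.2  82.2 200.4 200.1  66.6] z 0.0551
top lA [516.1  82.5 232.3 115.1 -82.2] z 0.0902
tcp [ 211.4 -640.4  201.7] ang 18.3 q7 -0.08 -> row [ 47.341 -24.54    8.171   0.465]
```

Averaging the two views (mm):

| Item | x, y | Angle | Height |
|---|---|---|---|
| Far carton | (584.4, -257.8) | -8.4° | top 35.5 |
| Near carton | (436.2, -254.6) | -21.4° | top 35.5 |
| Board | (518, 82.6) | yaw -23.4° | face 54.6 |

These heights agree with the text. I'll move over the far carton first.

```bash
python3 -m jog '[[3,-1.5,0,0.05],[6,-3,0,0.1],[10,-5,1,0.15],[14,-7,1,0.2],[18,-9,2,0.25],[22,-11,3,0.3],[26,-13.5,4,0.35],[30,-15.5,5,0.4],[34,-17.6,6,0.465],[38,-19.7,7,0.465],[42,-21.7,8,0.465],[45,-23.3,8.2,0.465],[47.3,-24.5,8.2,0.465],[47.3,-24.5,8.2,0.465],[47.3,-24.5,8.2,0.465]]' -1; python3 -c "
from h import *
go(584.4,-257.8,40,-8.4)"
```

```text
t: 1.35
eef_pos: [0.5875, -0.2535, 0.1196]
tool_rot: [-0.002, 0.998, -0.069, 0.0]
contact_force: [-0.4, 0.1, -0.5]
gripper_width: 1.003
grasp_force: 0.0
tcp [ 587.5 -253.5  119.6] ang -7.9 q7 -1.41 -> row [-0.248  0.471  7.96   0.009]
```

```bash
python3 -m jog '[[0,0,0,0],[0,0,0,0],[0,0,0,0],[0,0,0,0]]'; python3 -c "
from h import *
go(584.4,-257.8,40,-8.4)"
```

```text
t: 1.68
eef_pos: [0.5828, -0.262, 0.1208]
tool_rot: [0.0, 0.997, -0.074, -0.0]
contact_force: [0.3, -0.6, 0.3]
gripper_width: 1.002
grasp_force: 0.0
tcp [ 582.8 -262.   120.8] ang -8.5 q7 -1.41 -> row [ 9.700e-02 -4.420e-01  8.075e+00 -2.000e-03]
```

```bash
python3 -m jog '[[0,-0.1,1,0],[0,-0.1,2,0],[0,-0.1,3,0],[0,-0.1,4,0],[0,-0.1,5,0],[0,-0.1,5,0],[0,-0.1,5,0],[0,-0.1,5,0]]'; python3 -c "
from h import *
for i in range(3): go(584.4,-257.8,40,-8.4)
c=cam('top');save(c,'g1.png')
for m,ce,a in blobs(c,*BLUE): print(ce.round(1),a)
go(584.4,-257.8,40,-8.4)"
```

```text
t: 2.35
eef_pos: [0.5843, -0.2592, 0.0707]
tool_rot: [0.0, 0.997, -0.073, 0.0]
contact_force: [0.5, -1.3, 0.8]
gripper_width: 0.997
grasp_force: 0.0
tcp [ 584.3 -259.2   70.7] ang -8.4 q7 -1.41 -> row [-0.015 -0.139  3.069  0.   ]
tcp [ 584.3 -259.2   70.7] ang -8.4 q7 -1.41 -> row [-0.015 -0.139  3.069  0.   ]
tcp [ 584.3 -259.2   70.7] ang -8.4 q7 -1.41 -> row [-0.015 -0.139  3.069  0.   ]
[428.1 243.4] 53
[575.9 393.4] 329
tcp [ 584.6 -259.3   71.1] ang -8.4 q7 -1.41 -> row [-0.039 -0.142  3.105  0.   ]
```

```bash
python3 -m jog '[[0,-0.1,0.8,0],[0,-0.1,1.6,0],[0,-0.1,2.4,0],[0,-0.1,3.1,0],[0,-0.1,3.1,0],[0,-0.1,3.1,0]]'; python3 -m jog '[[0,0,0,0],[0,0,0,0],[0,0,0,0],[0,0,0,0],[0,0,0,0],[0,0,0,0],[0,0,0,0],[0,0,0,0],[0,0,0,0],[0,0,0,0]]' 1 50; python3 -c "
from h import *
go(582.4,92.9,220,66.6)"
```

```text
t: 2.9
eef_pos: [0.5837, -0.2579, 0.0387]
tool_rot: [-0.0, 0.997, -0.073, -0.001]
contact_force: [-0.2, -1.0, -0.3]
gripper_width: 1.001
grasp_force: 0.0
t: 3.73
eef_pos: [0.5842, -0.2581, 0.0396]
tool_rot: [0.0, 0.997, -0.073, 0.0]
contact_force: [0.6, -0.1, 0.8]
gripper_width: -0.002
grasp_force: 0.0
tcp [ 584.2 -258.1   39.6] ang -8.4 q7 -1.42 -> row [ -5.298 -34.703 -18.038  -1.309]
```

```bash
python3 - <<'E'
from h import *
a=cam('scene');b=cam('top')
k=np.hstack([cv2.resize(a['pixels'][205:305,180:290,::-1],(440,400),interpolation=cv2.INTER_CUBIC),cv2.resize(b['pixels'][150:250,380:470,::-1],(360,400),interpolation=cv2.INTER_CUBIC)])
cv2.imwrite('pics/g2.png',k); go(584,-258,40,-8.4); print(bot.get_obs()['gripper_width'])
E
```

```text
tcp [ 584.3 -258.1   39.6] ang -8.4 q7 -1.42 -> row [-0.03  -0.009 -0.039  0.   ]
-0.0002669916307346435
```

View pics/g2.png

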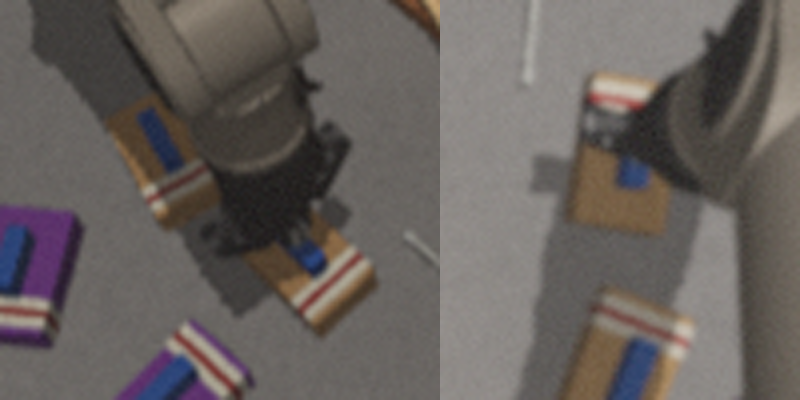

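The crop shows the gripper over the far carton, with parts of the blue fin still visible at (305,250) and (632,170), and the gripper reports fully shut. The fin was missed or the fingers are not where I expect, so I'll measure them with depth.

```bash
python3 - <<'E'
from h import *
t=np.radians(-8.4)
for n in('scene','top'):
    c=cam(n); P=cloud(c); hsv=cv2.cvtColor(c['pixels'],cv2.COLOR_RGB2HSV)
    d=P-np.array([.5843,-.2581,0]); X=d[...,0]*np.cos(t)+d[...,1]*np.sin(t); Y=d[...,0]*np.sin(t)-d[...,1]*np.cos(t)
    near=(abs(X)<.09)&(abs(Y)<.09)
    for z0 in np.arange(.03,.13,.01):
        m=near&(P[...,2]>z0)&(P[...,2]<=z0+.01)&(hsv[...,1]<90)&(hsv[...,2]<110)
        if m.sum(): print(n,round(z0,2),m.sum(),'X',np.percentile(X[m],[5,50,95]).round(3),'Y',np.percentile(Y[m],[2,25,50,75,98]).round(3))
    for m,ce,a in blobs(c,(105,130,40),(130,255,255),8):
        m=m&near
        if m.sum(): print('blue',ce.round(1),a,'X',np.percentile(X[m],[5,50,95]).round(3),'Y',np.percentile(Y[m],[5,50,95]).round(3),'z',np.percentile(P[m][:,2],[5,50,95]).round(3))
E
```

```text
scene 0.03 32 X [-0.021 -0.     0.036] Y [-0.031 -0.006  0.007  0.009  0.088]
scene 0.04 7 X [0.002 0.025 0.026] Y [-0.005  0.001  0.006  0.007  0.009]
scene 0.05 2 X [0.024 0.025 0.026] Y [-0.008 -0.008 -0.007 -0.007 -0.006]
scene 0.06 10 X [0.004 0.01  0.02 ] Y [-0.008 -0.008 -0.006 -0.001  0.007]
scene 0.07 9 X [0.005 0.01  0.012] Y [-0.008 -0.004 -0.     0.005  0.009]
scene 0.08 12 X [0.001 0.008 0.011] Y [-0.014 -0.008  0.003  0.008  0.012]
scene 0.09 13 X [0.004 0.01  0.011] Y [-0.014 -0.007 -0.     0.005  0.012]
scene 0.1 8 X [0.006 0.01  0.012] Y [-0.007 -0.004 -0.002  0.004  0.011]
scene 0.11 25 X [-0.002  0.011  0.013] Y [-0.025 -0.005  0.002  0.015  0.025]
scene 0.12 47 X [-0.004  0.008  0.013] Y [-0.037 -0.024  0.016  0.023  0.03 ]
blue [257.6 269.2] 27 X [0.012 0.022 0.026] Y [-0.004  0.     0.007] z [0.049 0.063 0.066]
top 0.03 37 X [-0.053 -0.05  -0.008] Y [-0.031 -0.011 -0.005  0.016  0.031]
top 0.04 11 X [-0.027 -0.022 -0.01 ] Y [-0.008 -0.007 -0.007 -0.004  0.002]
top 0.05 6 X [-0.026 -0.024 -0.012] Y [-0.007 -0.007 -0.007  0.001  0.004]
top 0.06 9 X [-0.026 -0.024 -0.01 ] Y [-0.007 -0.005  0.002  0.005  0.007]
top 0.07 1 X [-0.011 -0.011 -0.011] Y [-0.006 -0.006 -0.006 -0.006 -0.006]
top 0.08 2 X [-0.009 -0.009 -0.009] Y [-0.01  -0.01  -0.009 -0.009 -0.008]
top 0.09 1 X [-0.008 -0.008 -0.008] Y [-0.013 -0.013 -0.013 -0.013 -0.013]
top 0.11 2 X [-0.015 -0.014 -0.014] Y [-0.026 -0.022 -0.019 -0.015 -0.012]
top 0.12 12 X [-0.014 -0.01  -0.007] Y [-0.029 -0.027 -0.024 -0.02  -0.014]
blue [428.1 193.6] 12 X [-0.022 -0.019 -0.015] Y [-0.006 -0.001  0.004] z [0.059 0.064 0.068]
```

```bash
python3 -m jog '[[0,0,-1,0],[0,0,-2,0],[0,0,-3.5,0],[0,0,-5,0],[0,0,-6.5,0],[0,0,-8,0],[0,0,-8,0],[0,0,-8,0],[0,0,-8,0],[0,0,-8,0],[0,0,-8,0]]'; python3 - <<'E'
from h import *
t=np.radians(-8.4); p=bot.get_obs()['eef_pos']
for n in('scene','top'):
    c=cam(n); P=cloud(c)
    d=P-p; X=d[...,0]*np.cos(t)+d[...,1]*np.sin(t); Y=d[...,0]*np.sin(t)-d[...,1]*np.cos(t)
    near=(abs(X)<.06)&(abs(Y)<.06)
    for z0 in np.arange(-.02,.08,.008):
        m=near&(d[...,2]>z0)&(d[...,2]<=z0+.008)
        if m.sum(): print(n,round(z0,3),m.sum(),'X',np.percentile(X[m],[5,50,95]).round(3),'Y',np.percentile(Y[m],[2,50,98]).round(3))
    for m,ce,a in blobs(c,*BLUE): print('blue',ce.round(1),a,P[m].mean(0).round(3))
    if n=='scene': cv2.imwrite('pics/g3.png',cv2.resize(c['pixels'][185:305,180:300,::-1],(480,480),interpolation=cv2.INTER_CUBIC))
E
```

```text
t: 4.85
eef_pos: [0.5836, -0.2579, 0.1187]
tool_rot: [-0.0, 0.997, -0.073, -0.001]
contact_force: [0.1, -0.1, -0.5]
gripper_width: -0.001
grasp_force: 0.0
scene 0.028 2 X [0.007 0.009 0.01 ] Y [-0.008 -0.002  0.004]
scene 0.036 10 X [0.006 0.009 0.011] Y [-0.014  0.001  0.01 ]
scene 0.044 13 X [0.004 0.008 0.011] Y [-0.013  0.001  0.011]
scene 0.052 11 X [0.005 0.008 0.012] Y [-0.014  0.003  0.012]
scene 0.06 8 X [0.006 0.01  0.012] Y [-0.005 -0.003  0.011]
scene 0.068 14 X [0.001 0.011 0.013] Y [-0.015 -0.005  0.024]
scene 0.076 48 X [-0.004  0.011  0.013] Y [-0.035  0.009  0.029]
blue [311.5 156.7] 37 [0.512 0.142 0.117]
blue [292.9 184.8] 46 [0.531 0.015 0.117]
blue [ 17.2 243.6] 516 [-0.017 -0.635  0.116]
blue [219.4 239.3] 37 [ 0.443 -0.257  0.062]
blue [ 19.7 264.9] 464 [ 0.041 -0.671  0.104]
blue [181.8 269.5] 79 [ 0.419 -0.397  0.062]
blue [256.6 268.3] 35 [ 0.601 -0.262  0.061]
blue [ 36.  275.2] 52 [ 0.079 -0.667  0.069]
blue [ 14.8 280.9] 30 [ 0.06  -0.711  0.089]
blue [220.8 301.2] 89 [ 0.582 -0.399  0.062]
top 0.028 1 X [-0.013 -0.013 -0.013] Y [-0.003 -0.003 -0.003]
top 0.036 5 X [-0.013 -0.013 -0.009] Y [-0.007 -0.002  0.002]
top 0.044 3 X [-0.013 -0.012 -0.01 ] Y [-0.007 -0.006  0.003]
top 0.052 3 X [-0.013 -0.009 -0.009] Y [-0.011 -0.01  -0.007]
top 0.076 6 X [-0.015 -0.012 -0.009] Y [-0.03  -0.017 -0.014]
blue [428.5 190.5] 31 [ 0.574 -0.256  0.064]
blue [428.6 242.2] 42 [ 0.439 -0.255  0.064]
blue [576.1 393.6] 321 [ 0.058 -0.635  0.062]
```

View pics/g3.png

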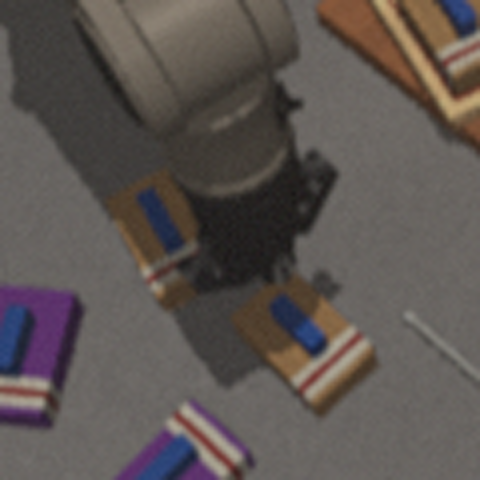

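The picture shows the shut fingers hanging clear above the untouched fin, which is at (297,322). Depth puts the real fingertips about 29 mm higher than the reported TCP, so the reported z is biased and I must go deeper. I'll open, descend to reported z of about 13 mm while watching the force, then close.

```bash
python3 -m jog '[[0,0,0,0],[0,0,0,0],[0,0,0,0],[0,0,0,0],[0,0,1.5,0],[0,0,3,0],[0,0,4.5,0],[0,0,6,0],[0,0,7,0],[0,0,8,0],[0,0,8,0],[0,0,8,0]]' -1 50; python3 -m jog '[[0,0,0.5,0],[0,0,1,0],[0,0,1.4,0],[0,0,1.8,0],[0,0,2.2,0],[0,0,2.6,0],[0,0,2.6,0],[0,0,2.6,0]]'
```

```text
t: 5.95
eef_pos: [0.5841, -0.2581, 0.0394]
tool_rot: [-0.0, 0.997, -0.073, -0.0]
contact_force: [0.1, -0.2, -0.1]
gripper_width: 0.997
grasp_force: 0.0
t: 6.62
eef_pos: [0.584, -0.258, 0.0132]
tool_rot: [-0.0, 0.997, -0.073, -0.0]
contact_force: [-0.1, -0.2, -0.2]
gripper_width: 1.001
grasp_force: 0.0
```

```bash
python3 -m jog '[[0,0,0,0],[0,0,0,0],[0,0,0,0],[0,0,0,0],[0,0,0,0],[0,0,0,0],[0,0,0,0],[0,0,0,0]]' 1 50
```

```text
t: 7.28
eef_pos: [0.5843, -0.2582, 0.0137]
tool_rot: [0.0, 0.997, -0.073, 0.0]
contact_force: [-0.2, 0.3, 0.8]
gripper_width: 0.179
grasp_force: 52.3
```

```bash
python3 -m jog '[[0,0,-0.5,0],[0,0,-1.5,0],[0,0,-3,0],[0,0,-5,0],[0,0,-7,0],[0,0,-9,0],[0,0,-11,0],[0,0,-13,0],[0,0,-15,0],[0,0,-17,0],[0,0,-18,0],[0,0,-18.5,0],[0,0,-18.5,0]]'; python3 -m jog '[[-0.2,-1,0,-0.05],[-0.4,-3,0,-0.13],[-0.8,-5.5,0,-0.21],[-1.2,-8,0,-0.3],[-1.6,-10.5,0,-0.39],[-2,-13,0,-0.48],[-2.4,-15.5,0,-0.57],[-2.8,-18,0,-0.66],[-3.1,-20.5,0,-0.75],[-3.5,-23,0,-0.84],[-3.9,-25.5,0,-0.93],[-4.3,-28,0,-1.02],[-4.7,-30.5,0,-1.11],[-5,-32.5,0,-1.2],[-5.2,-34,0,-1.27],[-5.3,-34.7,0,-1.31],[-5.3,-34.7,0,-1.31],[-5.3,-34.7,0,-1.31],[-5.3,-34.7,0,-1.31],[-5.3,-34.7,0,-1.31]]'; python3 -m jog '[[0,0,0,0],[0,0,0,0]]'; python3 - <<'E'
from h import *
go(582.4,92.9,68,66.6)
c=cam('scene');P=cloud(c)
for cc in (c,cam('top')):
    P=cloud(cc)
    for nm,z0,z1 in(('board',.047,.062),('held?',.2,.235),):
        m=(P[...,0]>.36)&(P[...,0]<.7)&(P[...,1]>-.07)&(P[...,1]<.24)&(P[...,2]>z0)&(P[...,2]<z1); q=P[m]
        print(nm,len(q),rect(q),'z',np.median(q[:,2]).round(4))
cv2.imwrite('pics/p1.png',cv2.resize(c['pixels'][100:240,230:390,::-1],(640,560),interpolation=cv2.INTER_CUBIC))
E
```

```text
t: 8.37
eef_pos: [0.5847, -0.2583, 0.1998]
tool_rot: [0.0, 0.997, -0.073, 0.001]
contact_force: [0.4, 0.6, -0.6]
gripper_width: 0.173
grasp_force: 52.1
t: 10.03
eef_pos: [0.5824, 0.0911, 0.1983]
tool_rot: [0.0, 0.836, 0.548, -0.0]
contact_force: [-0.0, 0.3, -1.1]
gripper_width: 0.169
grasp_force: 52.1
t: 10.2
eef_pos: [0.5825, 0.092, 0.1986]
tool_rot: [0.0, 0.836, 0.549, -0.0]
contact_force: [0.7, 0.3, -1.0]
gripper_width: 0.173
grasp_force: 52.1
tcp [582.5  92.  198.6] ang 66.6 q7 -0.82 -> row [ 0.078 -0.042 13.063 -0.   ]
board 1584 [518.6  83.8 205.6 201.3 -23.3] z 0.0544
held? 481 [584.3  93.8 103.3  66.3  65.7] z 0.2197
board 461 [508.2  79.6 276.4 123.8 -73.4] z 0.0551
held? 0 [0. 0. 0. 0. 0.] z nan
  return _methods._mean(a, axis=axis, dtype=dtype,
  ret = ret.dtype.type(ret / rcount)
```

View pics/p1.png

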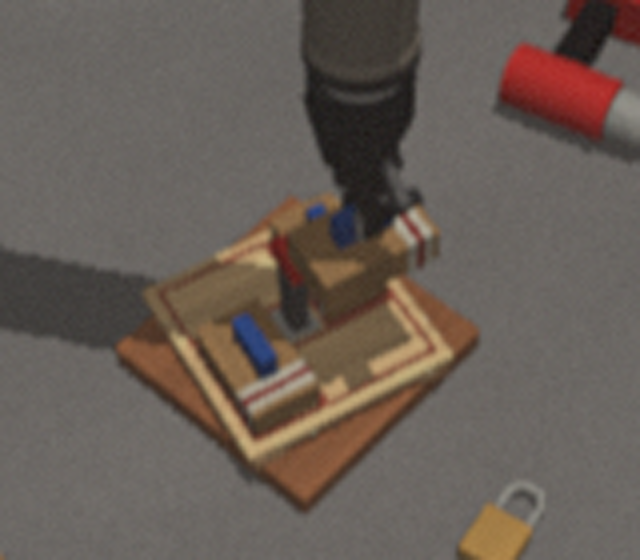

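The held carton is level over slot1 at crop pixel (350,245), aligned to within about 1 mm and 1° in the scene view. I'll lower it.

```bash
python3 -m jog '[[0,0,1,0],[0.05,0,3,0],[0.05,0,5,0],[0.05,0,7,0],[0.05,0,8.5,0],[0.05,0,10,0],[0.05,0,11,0],[0.05,0,11.8,0],[0.05,0,12.4,0],[0.05,0,12.7,0],[0.05,0,12.9,0],[0.05,0,13,0],[0.05,0,13.1,0],[0.05,0,13.1,0],[0.05,0,13.1,0],[0.05,0,13.1,0]]'
```

```text
t: 11.63
eef_pos: [0.5828, 0.0934, 0.0679]
tool_rot: [0.0, 0.835, 0.55, 0.0]
contact_force: [-0.1, 0.3, -1.6]
gripper_width: 0.177
grasp_force: 52.1
```

```bash
python3 -m jog '[[0,0,0.05,0],[0,0,0.1,0],[0,0,0.1,0],[0,0,0.1,0]]'; python3 -m jog '[[0,0,0,0],[0,0,0,0],[0,0,0,0],[0,0,0,0],[0,0,0,0]]' 0.1; python3 -m jog '[[0,0,-0.5,0],[0,0,-1.5,0],[0,0,-3,0],[0,0,-5,0],[0,0,-7,0],[0,0,-9,0],[0,0,-11,0],[0,0,-13,0],[0,0,-13,0],[0,0,-13,0]]'; python3 -c "
from h import *
go(436.2,-254.6,100,-21.4)"
```

```text
t: 11.97
eef_pos: [0.583, 0.0933, 0.0676]
tool_rot: [0.0, 0.836, 0.549, 0.0]
contact_force: [-1.9, -0.8, 6.6]
gripper_width: 0.178
grasp_force: 53.1
t: 12.38
eef_pos: [0.5825, 0.0934, 0.0665]
tool_rot: [-0.0, 0.835, 0.55, -0.0]
contact_force: [-0.6, -0.8, -0.6]
gripper_width: 0.449
grasp_force: 0.0
t: 13.22
eef_pos: [0.5835, 0.0937, 0.1987]
tool_rot: [0.001, 0.835, 0.55, 0.002]
contact_force: [0.2, 0.0, 0.7]
gripper_width: 0.451
grasp_force: 0.0
tcp [583.5  93.7 198.7] ang 66.7 q7 -0.82 -> row [-37.817   0.258   9.866   1.537]
```

```bash
python3 -m jog '[[-1,0,0,0.05],[-3,0,0,0.15],[-6,0,0,0.25],[-9,0,0,0.35],[-12,0,0,0.46],[-15,0.1,0,0.57],[-18,0.1,0,0.68],[-21,0.1,1,0.79],[-24,0.2,2,0.9],[-27,0.2,3,1.01],[-30,0.2,4,1.12],[-33,0.2,6,1.23],[-35.5,0.2,7.5,1.34],[-37,0.2,9,1.44],[-37.8,0.2,9.9,1.537],[-37.8,0.2,9.9,1.537],[-37.8,0.2,9.9,1.537],[-37.8,0.2,9.9,1.537],[-37.8,0.2,9.9,1.537],[-37.8,0.2,9.9,1.537]]' -1; python3 - <<'E'
from h import *
go(436.2,-254.6,13.5,-21.4)
for n in('top','scene'):
    c=cam(n);P=cloud(c)
    for nm,x0,x1,y0,y1,z0,z1 in(('board',.36,.68,-.07,.24,.047,.062),('cartons',.36,.68,-.07,.24,.08,.1)):
        q=P[(P[...,0]>x0)&(P[...,0]<x1)&(P[...,1]>y0)&(P[...,1]<y1)&(P[...,2]>z0)&(P[...,2]<z1)]; print(n,nm,rect(q),'z',np.median(q[:,2]).round(4))
    for m,ce,a in blobs(c,*BLUE):
        q=P[m]; q=q[(q[:,2]>.11)&(q[:,2]<.13)&(q[:,0]>.4)]
        if len(q)>10: print('fin',ce.round(1),rect(q))
E
```

```text
t: 14.88
eef_pos: [0.4357, -0.2539, 0.0983]
tool_rot: [-0.0, 0.983, -0.184, 0.001]
contact_force: [0.0, 0.6, -0.5]
gripper_width: 1.004
grasp_force: 0.0
tcp [ 435.7 -253.9   98.3] ang -21.2 q7 -1.53 -> row [7.400e-02 4.700e-02 8.477e+00 3.000e-03]
top board [516.2  82.1 200.3 200.3 -23.4] z 0.0552
top cartons [516.8  82.7 175.2 171.4  66.6] z 0.09
scene board [519.4  83.6 203.8 202.2 -23.2] z 0.0543
scene cartons [520.2  83.  175.6 175.1  66.9] z 0.0892
fin [311.5 156.9] [511.7 142.3  41.2  11.3 -26.5]
fin [320.4 177.4] [586.1  91.6  44.1  10.9  65.7]
fin [293.1 185.1] [530.9  15.6  44.1  12.8 -25.9]
```

```bash
python3 -m jog '[[0,0.05,1,0],[0.05,0.05,2.5,0],[0.05,0.05,4,0],[0.05,0.05,5.5,0],[0.05,0.05,6.5,0],[0.05,0.05,7.2,0],[0.05,0.05,7.8,0],[0.05,0.05,8.3,0],[0.05,0.05,8.5,0],[0.05,0.05,8.5,0],[0.05,0.05,8.5,0]]'; python3 -m jog '[[0,0,0,0],[0,0,0,0],[0,0,0,0],[0,0,0,0],[0,0,0,0],[0,0,0,0],[0,0,0,0],[0,0,0,0]]' 1 50; python3 -m jog '[[0,0,-0.5,0],[0,0,-1.5,0],[0,0,-3,0],[0,0,-5,0],[0,0,-7,0],[0,0,-9,0],[0,0,-11,0],[0,0,-13,0],[0,0,-15,0],[0,0,-17,0],[0,0,-18,0],[0,0,-18.5,0],[0,0,-18.5,0],[0,0,-18.5,0]]';python3 -c "
from h import *
go(453.6,72.3,199,66.6)"
```

```text
t: 15.9
eef_pos: [0.4353, -0.2553, 0.0129]
tool_rot: [0.0, 0.983, -0.186, 0.0]
contact_force: [0.9, 0.9, -1.1]
gripper_width: 0.999
grasp_force: 0.0
t: 16.57
eef_pos: [0.4353, -0.2553, 0.0129]
tool_rot: [0.0, 0.983, -0.185, 0.0]
contact_force: [-0.1, 0.1, 2.9]
gripper_width: 0.176
grasp_force: 49.6
t: 17.73
eef_pos: [0.4345, -0.255, 0.197]
tool_rot: [-0.0, 0.983, -0.186, -0.0]
contact_force: [0.1, 1.4, -2.0]
gripper_width: 0.177
grasp_force: 48.9
tcp [ 434.5 -255.   197. ] ang -21.4 q7 -1.53 -> row [-10.156 -31.171  -0.202  -1.536]
```

```bash
python3 -m jog '[[-0.3,-1,0,-0.05],[-1,-3,0,-0.14],[-1.8,-5.5,0,-0.24],[-2.6,-8,0,-0.35],[-3.4,-10.5,0,-0.46],[-4.2,-13,0,-0.57],[-5,-15.5,0,-0.68],[-5.8,-18,0,-0.79],[-6.6,-20.5,0,-0.9],[-7.4,-23,0,-1.01],[-8.2,-25.5,0,-1.12],[-9,-27.5,0,-1.23],[-9.6,-29.5,0,-1.34],[-10,-30.7,-0.1,-1.44],[-10.1,-31.1,-0.2,-1.54],[-10.1,-31.1,-0.2,-1.54],[-10.1,-31.1,-0.2,-1.54],[-10.1,-31.1,-0.2,-1.54],[-10.1,-31.1,-0.2,-1.54],[-10.1,-31.1,-0.2,-1.54]]'; python3 -m jog '[[0,0,0,0],[0,0,0,0],[0,0,0,0]]';python3 - <<'E'
from h import *
go(453.6,72.3,67,66.6)
c=cam('scene');P=cloud(c); top=cam('top'); T=cloud(top)
for nm,P in(('scene',P),('top',T)):
  for z0,z1 in((.047,.062),(.2,.232)):
    q=P[(P[...,0]>.36)&(P[...,0]<.7)&(P[...,1]>-.07)&(P[...,1]<.24)&(P[...,2]>z0)&(P[...,2]<z1)]
    if len(q): print(nm,len(q),rect(q),'z',np.median(q[:,2]).round(4))
cv2.imwrite('pics/p2.png',cv2.resize(c['pixels'][100:240,230:390,::-1],(640,560),interpolation=cv2.INTER_CUBIC))
E
```

```text
t: 19.4
eef_pos: [0.4542, 0.0705, 0.1993]
tool_rot: [-0.0, 0.835, 0.55, -0.0]
contact_force: [-0.7, 0.2, -1.8]
gripper_width: 0.179
grasp_force: 48.9
t: 19.65
eef_pos: [0.4544, 0.0711, 0.1996]
tool_rot: [0.0, 0.835, 0.551, 0.0]
contact_force: [-0.3, -0.4, -1.3]
gripper_width: 0.174
grasp_force: 48.9
tcp [454.4  71.1 199.6] ang 66.8 q7 -0.76 -> row [ 8.2000e-02 -1.2500e-01  1.3264e+01  4.0000e-03]
scene 1034 [519.3  82.8 202.7 201.6 -23.8] z 0.0544
scene 481 [457.   73.6 103.5  64.9  66.1] z 0.221
top 1028 [516.3  82.  200.2 199.6  66.6] z 0.0551
top 4 [498.8 106.2   7.    1.3 -70.6] z 0.223
```

View pics/p2.png

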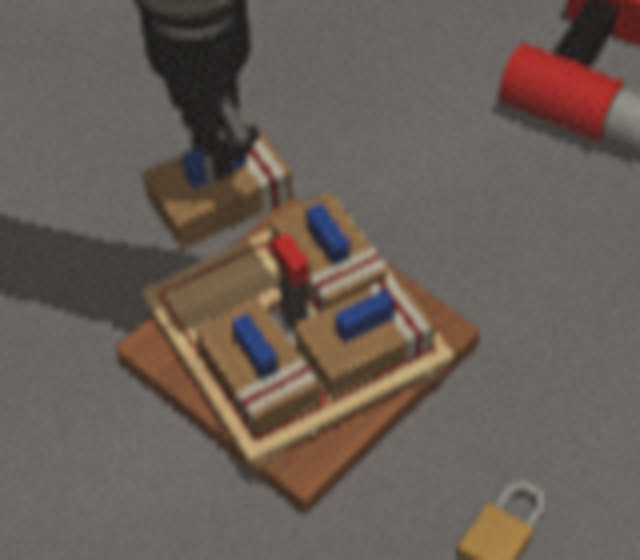

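Slot1's carton sits squarely in its outline (crop ~(360,330)). The second one is held at (215,190) over the last empty outline at (215,290), within 2 mm. I'll lower it with a 1 mm correction.

```bash
python3 -m jog '[[0.05,-0.1,1,0],[0.05,-0.15,3,0],[0.05,-0.15,5,0],[0.05,-0.15,7,0],[0.05,-0.15,8.5,0],[0.05,-0.15,10,0],[0.05,-0.15,11,0],[0.05,-0.15,11.8,0],[0.05,-0.15,12.4,0],[0.05,-0.15,12.8,0],[0.05,-0.15,13,0],[0.05,-0.15,13.1,0],[0.05,-0.15,13.2,0],[0.05,-0.15,13.3,0],[0.05,-0.15,13.3,0],[0.05,-0.15,13.3,0]]'
```

```text
t: 21.08
eef_pos: [0.4534, 0.0723, 0.0668]
tool_rot: [0.0, 0.835, 0.551, 0.0]
contact_force: [0.4, 0.2, -1.2]
gripper_width: 0.18
grasp_force: 48.9
```

```bash
python3 -m jog '[[0,0,0.05,0],[0,0,0.1,0],[0,0,0.1,0],[0,0,0.1,0]]'; python3 -m jog '[[0,0,0,0],[0,0,0,0],[0,0,0,0],[0,0,0,0],[0,0,0,0]]' 0.1; python3 -m jog '[[0,0,-0.5,0],[0,0,-1.5,0],[0,0,-3,0],[0,0,-5,0],[0,0,-7,0],[0,0,-9,0],[0,0,-11,0],[0,0,-13,0],[0,0,-13,0],[-6,0,-13,0],[-6,0,-13,0],[-6,0,-13,0],[-6,0,-13,0]]'; python3 - <<'E'
from h import *
go(518,82.6,190,156.6)
for n in('top','scene'):
    c=cam(n);P=cloud(c)
    for nm,x0,x1,y0,y1,z0,z1 in(('board',.36,.68,-.07,.24,.047,.062),('cartons',.36,.68,-.07,.24,.08,.1)):
        q=P[(P[...,0]>x0)&(P[...,0]<x1)&(P[...,1]>y0)&(P[...,1]<y1)&(P[...,2]>z0)&(P[...,2]<z1)]; print(n,nm,rect(q),'z',np.median(q[:,2]).round(4))
    for m,ce,a in blobs(c,*BLUE):
        q=P[m]; q=q[(q[:,2]>.108)&(q[:,2]<.13)&(q[:,0]>.4)]
        if len(q)>10: print('fin',ce.round(1),rect(q))
cv2.imwrite('pics/p3.png',cv2.resize(c['pixels'][120:240,230:370,::-1],(560,480),interpolation=cv2.INTER_CUBIC))
E
```

```text
t: 21.42
eef_pos: [0.4534, 0.0722, 0.0668]
tool_rot: [0.0, 0.835, 0.551, 0.0]
contact_force: [-4.8, -1.0, 12.8]
gripper_width: 0.175
grasp_force: 50.9
t: 21.83
eef_pos: [0.4532, 0.0723, 0.0655]
tool_rot: [-0.0, 0.835, 0.551, -0.0]
contact_force: [-0.3, -0.0, 0.1]
gripper_width: 0.446
grasp_force: 0.0
t: 22.92
eef_pos: [0.4293, 0.0163, 0.1959]
tool_rot: [0.0, 0.835, 0.55, 0.0]
contact_force: [1.0, 1.3, -0.5]
gripper_width: 0.453
grasp_force: 0.0
tcp [429.3  16.3 195.9] ang 66.7 q7 -0.63 -> row [ 9.599  5.53   0.59  -1.569]
top board [516.2  82.2 200.4 200.1  66.6] z 0.0553
top cartons [515.9  83.  175.1 173.3  66.8] z 0.0902
scene board [520.7  82.3 202.6 200.9 -23.9] z 0.0543
scene cartons [518.8  83.8 177.2 176.1 -23.7] z 0.089
fin [311.4 156.9] [510.8 142.4  44.1  12.  -24.5]
fin [286.1 163.2] [457.6  72.5  45.3  13.7  74. ]
fin [320.6 177.5] [587.6  91.3  44.2  11.9  68.4]
fin [293.1 185.3] [530.8  14.7  43.1  13.7 -29.4]
```

View pics/p3.png

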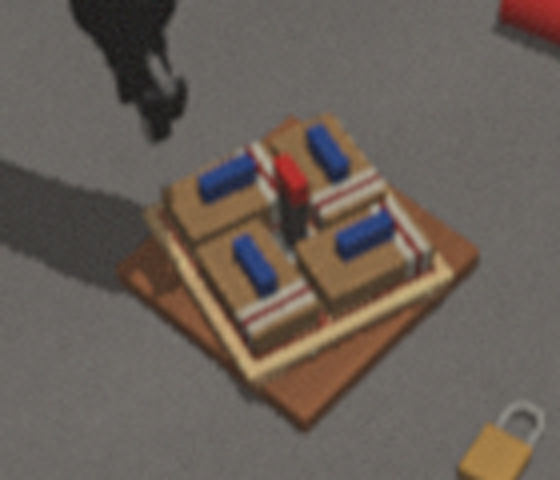

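All four cartons sit in their outlines (crop: fins at (228,177), (328,150), (255,265), (365,235)), and the red grip is free at (291,175). Now I'll move above the grip.

```bash
python3 -m jog '[[0.6,0.3,0,-0.05],[1.5,0.8,0,-0.15],[2.5,1.4,0,-0.26],[3.5,2,0,-0.37],[4.5,2.6,0,-0.48],[5.5,3.2,0,-0.59],[6.5,3.8,0,-0.7],[7.5,4.3,0,-0.81],[8.3,4.8,0,-0.92],[9,5.2,0,-1.03],[9.4,5.4,0,-1.14],[9.6,5.5,0,-1.25],[9.6,5.5,0,-1.36],[9.6,5.5,0,-1.46],[9.6,5.5,0.5,-1.57],[9.6,5.5,0.5,-1.57],[9.6,5.5,0.5,-1.57],[9.6,5.5,0.5,-1.57],[9.6,5.5,0.5,-1.57],[9.6,5.5,0.5,-1.57]]' -0.2; python3 -c "
from h import *
C=np.load('top.npy',allow_pickle=True).item();S=np.load('scene.npy',allow_pickle=True).item()
for c in(C,S):
  P=cloud(c); q=P[(P[...,2]>.152)&(P[...,2]<.17)&(abs(P[...,0]-.52)<.05)&(abs(P[...,1]-.08)<.05)];print(rect(q),np.median(q,0))
go(518,82,104,156.6)"
```

```text
t: 24.68
eef_pos: [0.5181, 0.084, 0.1908]
tool_rot: [0.0, 0.202, 0.979, 0.0]
contact_force: [0.1, -0.1, -0.5]
gripper_width: 0.603
grasp_force: 0.0
[516.4  81.7  35.7  15.7 -23.7] [0.51724603 0.08253087 0.15884877]
[519.1  82.3  36.1  16.  -23.1] [0.52007238 0.0817243  0.1582036 ]
tcp [518.1  84.  190.8] ang 156.7 q7 0.7 -> row [-7.100e-02 -1.850e-01  8.681e+00  2.000e-03]
```

```bash
python3 -m jog '[[-0.05,-0.15,1,0],[-0.05,-0.15,2.5,0],[-0.05,-0.15,4,0],[-0.05,-0.15,5.5,0],[-0.05,-0.15,6.5,0],[-0.05,-0.15,7.3,0],[-0.05,-0.15,8,0],[-0.05,-0.15,8.4,0],[-0.05,-0.15,8.7,0],[-0.05,-0.15,8.7,0],[-0.05,-0.15,8.7,0],[-0.05,-0.15,8.7,0]]'; python3 -m jog '[[0,0,0,0],[0,0,0,0],[0,0,0,0],[0,0,0,0],[0,0,0,0],[0,0,0,0],[0,0,0,0],[0,0,0,0]]' 1 100
```

```text
t: 25.68
eef_pos: [0.5182, 0.0823, 0.1041]
tool_rot: [0.0, 0.201, 0.98, 0.0]
contact_force: [0.4, 0.1, 0.4]
gripper_width: 0.597
grasp_force: 0.0
t: 26.35
eef_pos: [0.5179, 0.082, 0.1041]
tool_rot: [0.0, 0.201, 0.98, -0.0]
contact_force: [-1.8, -1.6, 6.5]
gripper_width: 0.165
grasp_force: 98.1
```

Gripped at 98 N. I'll lift slowly.

```bash
python3 -m jog '[[0,0,-0.1,0],[0,0,-0.3,0],[0,0,-0.6,0],[0,0,-1,0],[0,0,-1.5,0],[0,0,-2,0],[0,0,-2.5,0],[0,0,-3,0],[0,0,-3.5,0],[0,0,-4,0],[0,0,-4.5,0],[0,0,-5,0],[0,0,-5.5,0],[0,0,-6,0],[0,0,-6.5,0],[0,0,-7,0],[0,0,-7.5,0],[0,0,-8,0],[0,0,-8.5,0],[0,0,-9,0]]'; python3 -m jog '[[0,0,-0.4,0],[0,0,-0.7,0],[0,0,-0.9,0],[0,0,-1,0],[0,0,-1,0],[0,0,-1,0],[0,0,-1,0],[0,0,-1,0],[0,0,-1,0],[0,0,-1,0],[0,0,-1,0],[0,0,-1,0],[0,0,-1,0],[0,0,-1,0],[0,0,-1,0]]'; python3 - <<'E'
from h import *
for n in('scene',):
    c=cam(n);P=cloud(c)
    R=P[(P[...,0]>.36)&(P[...,0]<.68)&(P[...,1]>-.07)&(P[...,1]<.24)&(P[...,2]>.13)]
    for z0,z1 in((.145,.165),(.18,.198)):
        q=R[(R[:,2]>z0)&(R[:,2]<z1)]; A=np.c_[q[:,:2],np.ones(len(q))]; co=np.linalg.lstsq(A,q[:,2],rcond=None)[0]
        print(len(q),rect(q),np.median(q[:,2]).round(4),'tilt',co[:2].round(3))
    for m,ce,a in blobs(c,*BLUE):
        q=P[m]; q=q[(q[:,2]>.2)&(q[:,2]<.24)&(q[:,0]>.4)]
        if len(q)>10: print('fin',ce.round(1),rect(q))
cv2.imwrite('pics/l1.png',cv2.resize(c['pixels'][90:230,230:390,::-1],(640,560),interpolation=cv2.INTER_CUBIC))
E
```

```text
t: 28.02
eef_pos: [0.5177, 0.0822, 0.1941]
tool_rot: [-0.0, 0.201, 0.98, -0.0]
contact_force: [-0.5, -1.1, -9.4]
gripper_width: 0.168
grasp_force: 97.6
t: 29.27
eef_pos: [0.5178, 0.0822, 0.2036]
tool_rot: [0.0, 0.201, 0.98, 0.0]
contact_force: [0.1, -0.4, -8.8]
gripper_width: 0.165
grasp_force: 97.7
779 [518.9  82.5 204.9 200.  -23.1] 0.1541 tilt [-0.002  0.008]
1505 [518.5  83.5 177.1 176.9 -22. ] 0.1886 tilt [-0.003  0.004]
fin [312.1 138.9] [517.8 140.2  29.2  12.6  -9. ]
fin [320.5 158.9] [585.8  91.6  44.   11.9  67.5]
fin [291.2 167.2] [530.5  16.   46.7  12.7 -23.2]
```

View pics/l1.png

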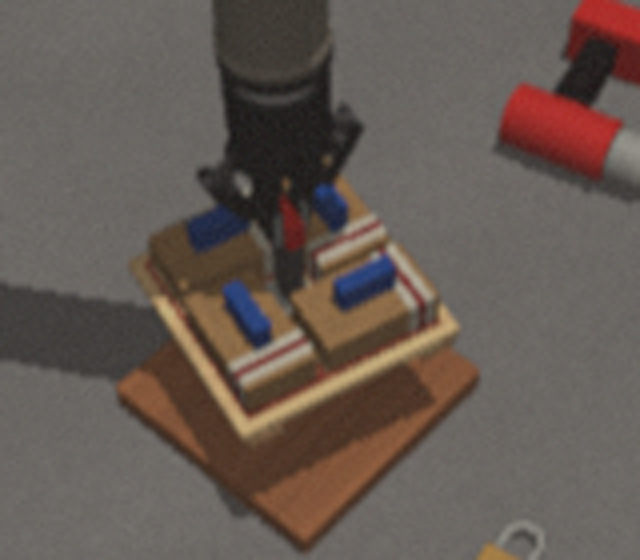

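The board is lifted clear and level: its face is at 154 mm, 100 mm up, with tilt under 0.01. The grip is held at (290,220) and all four cartons are in place. Handing in.

```bash
python3 -c "
from station import bot
print(bot.hand_in())"
```

```text
the job is handed in; nothing more can be done
None
```

I handed the job in with all four cartons in their outlines and the board held level, about 10 cm above its riser. The last look showed tilt under 0.01 rad, and the drill, padlock and screwdriver were not touched; the hand-in call returned no verdict.

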